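Slide the glue bottle home into its caddy bay

ROBOT

A 6-joint arm with a two-finger parallel gripper is mounted at the origin on the work surface. World frame = base frame: x ahead of the robot, y to its left, z up, the work surface at z = 0. Lengths are in mm, angles in degrees, forces in N, time in s.
With the tool pointing down it reaches from about 350 to 850 mm from the base axis. Payload 8.1 kg.
Tool frame: the origin (TCP) lies between the finger pads; the fingertips stand 17 mm ahead of it and the grasp point (between the pads) lies 2 mm behind it; z points along the fingers, y is the line along which they close (so a half turn about z gives the same grasp; the last joint's range is limited). The gripper opens to 85 mm and grips with 20 to 120 N. Pads are 22 mm wide; open, the fingers measure 114 mm over their backs; the gripper's body (76 mm by 85 mm) begins 54 mm behind the grasp point. The pads swing forward as they close: fully open they stand 13 mm farther back than shut.
Start: joints at [65.695, 7.471, 85.268, -0, 87.261, -4.893], TCP at [199.392, 565.905, 248.292] pointing down, gripper open.
Joint ranges: [-169.43, 169.43], [-51.17, 129.36], [1.28, 143.12], [-76.62, 256.62], [0, 156.53], [-152.29, 152.29]. Speed limits (degrees/s): [136.94, 136.94, 159.86, 180, 180, 180].

INTERFACE

Orientations are given as [roll, pitch, yaw] about the fixed x, y, z axes, in that order (R = Rz(yaw) Ry(pitch) Rx(roll)).
In Python, from bench import sense, snapshot, hand_in, trace, place_of gives the robot as it stands.
- The arm moves only by the shell command python3 -m handwheel 'ROWS' [FORCE]. ROWS is JSON, a list of rows, each a list of 7 numbers: the opening, from -1 (shut) to 1 (fully open), then the shift along the tool's x, y, z in cm, then the turn, a rotation vector about the tool's x, y, z in rad. A call has 1 to 12 rows; each row shifts and turns the commanded pose from where the row before left it, along the tool's axes as they then stand; what a row does not reach is not made up. A row lasts 1/12 s, in which the tool goes at most 41.7 mm and 7.16 degrees, less where a joint would pass 70% of its speed; a pose out of reach is approached as far as the arm can. A call with a gripper value outside its range is refused whole. The fingers move at their own pace and stop on an object; FORCE is the grip in N (left out, the last holds). Time passes only in rows, so rows that do not move let the fingers close. It gives the time, the measured TCP pose, the force, the opening and the grip force at its end, in the units of the state.
- sense(): the state, without advancing time (a new reading comes with each control period).
- snapshot(name): name is "scene" or "top" or "wrist"; returns a dict with "image" (420x560x3 uint8, red, green, blue), "intrinsics" (3x3 intrinsics, pixels), "R" (3x3) and "t" (3): a world point X has camera coordinates R X + t. Camera axes: x right, y down, z forward; pixel columns grow to the right and rows downward; lengths in mm; the calibration is good to about 2 mm. A picture is of the moment at which its call begins. There is no depth.
- hand_in(): hands the job in; it is judged then, once.
Trained networks look in a picture, given as the dict that the camera call returned (one of the last four; its "shot" number tells which), for a name from the list of things; names that differ only in an ending like _2 or _b are one class to them, and where a whole thing is asked for, a point or a joint stands for the part that bears it (a point fixed in the world has none). Each returns a list of dicts, best first, with "conf" (0 to 1); they miss things now and then, are a little off and sometimes report something else, mostly with a low value. They report only what shows in the picture. A call takes as long as a camera call. They do not tell look-alikes from the thing itself.
- trace(picture, query): "pixels" (420x560 bool, what is visible of it).
- place_of(picture, query): "location" ([x, y, z] in mm, in world coordinates, good to about 4 mm: a listed point, or the origin of a listed thing).
The state is a dict: "time": time; "joint_pos": joint angles; "qd": joint speeds; "joint_efforts": joint torques, N m; "tool_pos": TCP position; "tcp_rot": TCP orientation; "ft_force": force on the tool from outside, world axes, zero at the start; "wrist_torque": the same for the moment, N m; "finger_gap": finger opening in mm; "grip_force": force on a finger pad.
Only numpy, scipy, OpenCV 4.12 (cv2) and the standard library are available. Lean on these libraries where they do the work, as an engineer would, in place of code of your own. Each camera call takes 0.05 s, during which the arm holds its last target. There are 200 camera calls.

TASK

The tall glue bottle has been left out on the bench beside the 3D printers. Push it along the bench, low on its wide foot and never touching it above the foot, into the empty bay of the white caddy (the one with the round rubber mat) until it stands upright right against the bay's back wall. It must slide on its base the whole way, never lifted and never tipped over, and every other thing stays where it is.

Things in the scene. Friction and masses are not known exactly. Their poses are not given: they have to be found in the camera images.
- bottle: Loose glue bottle, 0.13 to 0.23 kg. Grey foot 42 mm in diameter, 40 mm high (push here; pushed well above the foot it tips over); white body 36 mm in diameter to 108 mm, shoulder and cap (26 mm) to 134 mm, nozzle (10 mm) to 169 mm. Friction on the bench 0.5 to 0.7. Origin: centre of its underside, z up. Round: its yaw means nothing.
- caddy: White caddy fixed to the bench: three bays in a row along y, 69 mm apart, two taken. Each is open above and to -x (roughly to the robot), has no floor (things slide in along the bench) and is 62 mm wide between walls 7 mm thick, 35 mm high. Mouths at x = -26.5 mm, back wall's face at x = +21 mm. Origin: on the bench, where a 42 mm foot is home in the middle bay.
- mat: Thin black rubber disc, 42 mm in diameter, 0.6 mm thick (no obstacle to sliding), fixed in the empty bay. Origin: its centre, on the bench: the bottle's home point in that bay, where the foot touches the back wall. +x points straight into the bay (the way to push), y across it; axes parallel to the caddy's.
- stick: Glue stick, yellow with white cap, 34 mm in diameter, 107 mm tall, standing loose in one of the bays; leave alone. Origin: centre of its underside.
- tub: White grease tub with black cap, 48 mm in diameter, 72 mm tall, standing loose in one of the bays; leave alone. Origin: centre of its underside.
- jar: Small glass jar, steel lid, 42 mm in diameter, 48 mm tall, loose, to the left of the caddy's mouth; leave alone. Origin: centre of its underside.
- bracket: Black printed angle bracket 50 x 40 mm, 40 mm tall, loose, to the right of the caddy's mouth; leave alone. Origin: centre of its underside.
- scraper: Scraper lying on the bench on the robot's right; leave alone. Origin: centre of its underside.
- driver: Screwdriver lying on the bench on the robot's left; leave alone. Origin: centre of its underside.
- spool: Filament spool lying flat, 200 mm in diameter, 60 mm high, on the robot's right; leave alone. Origin: centre of its underside.
Things that resemble listed ones, but are neither listed nor needed, are in the scene too. Leave any red look-alike of the bottle alone.

How it is judged:
By the outcome, as a careful person would: the job done as asked, in the order asked, and still so for the second after the job is handed in, with the robot touching nothing.
It also fails if it takes over 56 s, if anything falls off the work surface, if the arm or the gripper's body presses on something with over 40 N, if the wrist force passes 120 N, or if a joint passes its speed limit or range.

## Working session

There is one attempt and no reset: what is moved stays moved. The work goes in short steps, Python scripts to look and compute and a shell command to move; the robot and the scene stay as the last step left them, time stands still between calls to the robot, and variables do not carry over. Pictures are saved under pics/ and viewed, at most 10 in all, crops included, and the job is handed in when it is done.

```bash
mkdir -p pics; python3 - <<'E'
from bench import *
import cv2,numpy as np
s=sense();print(s['time'],s['tool_pos'],s['tcp_rot'],s['finger_gap'])
ims=[]
for n in['scene','top']:
    p=snapshot(n);cv2.imwrite(f'pics/{n}0.png',p['image'][:,:,::-1])
    C=-np.array(p['R']).T@np.array(p['t']);print(n,C.round())
    for q in['bottle','caddy','mat','stick','tub','jar','bracket','scraper','driver','spool']:
        for d in place_of(p,q)[:3]:
            X=np.array(d['location']);u=np.array(p['intrinsics'])@(np.array(p['R'])@X+p['t']);print(q,X.round(1),round(d['conf'],2),(u[:2]/u[2]).round())
E
```

```text
0.0 [199.18109041 565.4216042  247.24723398] [-1.79894683e+02 -1.18231935e-02  1.60586311e+02] 85.68639715514918
scene [1122. -357. 1083.]
bottle [502.6 -13.    3.5] 0.89 [292. 195.]
bottle [504.2  77.3  -2.5] 0.7 [324. 184.]
bottle [443.3 152.1   3.8] 0.66 [338. 155.]
caddy [665.7  34.    2.2] 0.8 [340. 240.]
mat [6.761e+02 1.050e+02 3.000e-01] 0.68 [368. 232.]
mat [664.9  35.1  -0.8] 0.3 [340. 240.]
stick [6.658e+02 3.660e+01 5.000e-01] 0.85 [341. 240.]
tub [652.5 -32.6   4.4] 0.84 [313. 245.]
jar [610.  235.3  -2.2] 0.69 [399. 193.]
jar [ 6.746e+02  1.021e+02 -1.000e-01] 0.23 [367. 232.]
bracket [ 585.9 -155.1   -3.4] 0.64 [254. 244.]
scraper [ 424.7 -304.4    0.5] 0.73 [172. 214.]
driver [417.9 301.5  -4.3] 0.86 [381. 132.]
top [ 456.  -54. 1340.]
bottle [438.  150.4  -0.5] 0.9 [180. 256.]
bottle [504.6 -12.4  -2.1] 0.56 [245. 229.]
caddy [664.1  33.3  -2.2] 0.97 [226. 166.]
mat [676.  102.    2.6] 0.48 [198. 161.]
mat [ 420.2 -299.8   -2.2] 0.44 [360. 261.]
stick [669.6  32.7  -4. ] 0.78 [226. 164.]
stick [663.1  33.9  -2.3] 0.75 [226. 166.]
stick [414.7 302.   -0. ] 0.17 [119. 267.]
tub [653.4 -32.8   2.4] 0.9 [252. 169.]
tub [669.4  34.8  -1.4] 0.46 [225. 164.]
jar [609.3 233.8   1.3] 0.64 [146. 188.]
bracket [ 582.6 -154.4   -2.2] 0.74 [301. 197.]
bracket [ 598.2 -419.9    3.2] 0.29 [406. 189.]
scraper [ 423.8 -298.7    1. ] 0.98 [360. 259.]
driver [415.  303.4   1.6] 0.58 [118. 267.]
spool [ 595.1 -418.6   -1. ] 0.79 [406. 190.]
```

View pics/scene0.png

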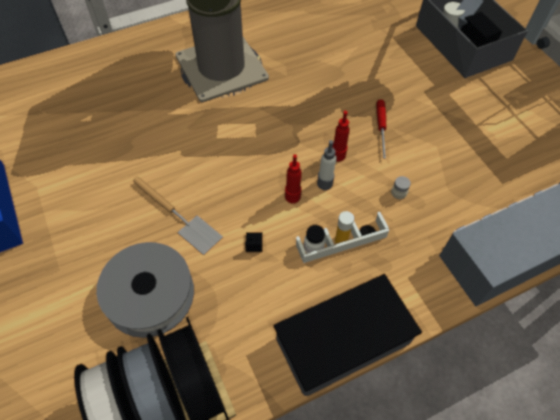

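View pics/top0.png

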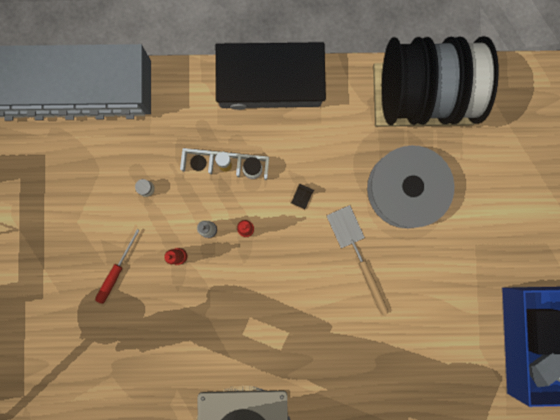

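Bottle-like things: scene (293,183) is red, (342,138) is red, and (327,168) is white with a grey foot. The last one fits, and in the top view it is at (207,229). The empty bay with the mat is at scene (368,232) and top (198,161). I'll confirm both in one enlarged crop and measure.

```bash
cat > h.py <<'E'
from bench import *
import cv2,numpy as np
def px(p,X):
    u=np.array(p['intrinsics'])@(np.array(p['R'])@np.array(X,float)+p['t']);return u[:2]/u[2]
def ray(p,uv,z):
    R=np.array(p['R']);C=-R.T@p['t'];d=R.T@np.linalg.solve(p['intrinsics'],[*uv,1.]);return C+d*(z-C[2])/d[2]
E
python3 - <<'E'
from h import *
a=snapshot('scene');b=snapshot('top')
for p in(a,b):
    for d in trace(p,'bottle')[:4]:
        m=d['pixels'];v,u=np.nonzero(m);print('bottle',round(d['conf'],2),u.min(),u.max(),v.min(),v.max(),p['image'][m].mean(0).round())
    for d in place_of(p,'bottle'): print(np.round(d['location']),round(d['conf'],2))
A=cv2.resize(a['image'][120:260,255:405],None,fx=4,fy=4,interpolation=cv2.INTER_CUBIC)[:560,:400] if 0 else cv2.resize(a['image'][130:270,280:400],(400,467),interpolation=cv2.INTER_CUBIC)
B=cv2.resize(b['image'][140:245,170:270],(400,420),interpolation=cv2.INTER_CUBIC)
o=np.zeros((467,800,3),np.uint8);o[:467,:400]=A;o[:420,400:]=B
cv2.imwrite('pics/c1.png',o[:,:,::-1])
E
```

```text
bottle 0.91 285 301 155 203 [97. 21. 15.]
bottle 0.84 333 349 111 161 [98. 22. 17.]
bottle 0.77 317 335 140 189 [91. 87. 78.]
[505.  76.  -0.] 0.79
[505. -12.   3.] 0.7
bottle 0.76 164 185 249 264 [116.  42.  33.]
bottle 0.72 197 216 221 237 [105. 103.  96.]
bottle 0.63 237 253 220 236 [133.  46.  37.]
bottle 0.44 291 313 184 209 [55. 47. 38.]
[440. 151.  -1.] 0.86
[506.  77.   3.] 0.69
[502. -10.  -2.] 0.63
```

View pics/c1.png

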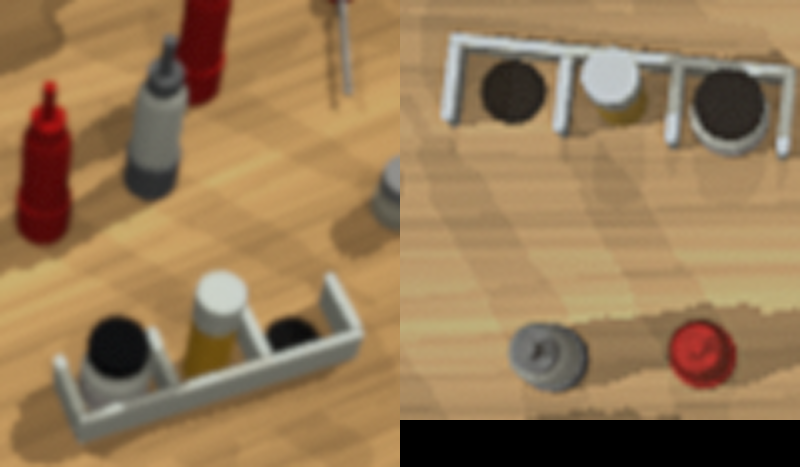

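The crop shows the white bottle with the grey foot at crop (155,130) and (548,355), with a red one on either side. The mat bay is the left one at (513,91), and it's empty.

```bash
python3 - <<'E'
from h import *
b=snapshot('top');f=lambda x,y:(170+(x-400)/4-.4,140+y/4-.4)
L=ray(b,f(452,39),35);R=ray(b,f(792,71),35);print(L,R,'yaw',np.degrees(np.arctan2(-(L-R)[0],(L-R)[1])))
M=ray(b,f(513,91),0);print('mat',M)
m=ray(b,f(560,362),0);print('foot approx',m)
yaw=np.arctan2(-(L-R)[0],(L-R)[1])
E
```

```text
[700.6996178 136.9961836  35.       ] [677.80115181 -71.58416419  35.        ] yaw -6.2649837127764565
mat [673.60967332 103.91120508   0.        ]
foot approx [502.43181674  75.8115188    0.        ]
```

```bash
python3 -m handwheel '[[-0.6,0,0,0,0,0,-0.125],[-0.6,0,0,0,0,0,-0.125],[-0.6,0,0,0,0,0,-0.125],[-0.6,0,0,0,0,0,-0.125],[-0.6,0,0,0,0,0,-0.125],[-0.6,0,0,0,0,0,-0.125],[-0.6,0,0,0,0,0,0],[-0.6,0,0,0,0,0,0]]' 20; python3 -c "
from bench import *;s=sense();print(s['joint_pos'],s['tcp_rot'])"
```

```text
time: 2.12
tool_pos: [199.4, 565.9, 248.3]
tcp_rot: [180.0, 0.0, -156.7]
ft_force: [0.2, -0.4, -0.0]
finger_gap: 17.1
grip_force: 0.0
[ 6.56952867e+01  7.47110536e+00  8.52679671e+01  9.60877856e-04
  8.72590481e+01 -4.76359454e+01] [ 1.79998024e+02  7.41973749e-04 -1.56668814e+02]
```

```bash
python3 -m handwheel '[[-0.6,0,-4,0,0,0,0],[-0.6,0,-4,0,0,0,0],[-0.6,0,-4,0,0,0,0],[-0.6,0,-4,0,0,0,0],[-0.6,0,-4,0,0,0,0],[-0.6,0,-4,0,0,0,0],[-0.6,0,-4,0,0,0,0],[-0.6,0,-4,0,0,0,0],[-0.6,0,-4,0,0,0,0],[-0.6,0,-4,0,0,0,0],[-0.6,0,-4,0,0,0,0],[-0.6,0,-4,0,0,0,0]]' ; python3 -m handwheel '[[-0.6,-0.5,-4,0,0,0,0],[-0.6,-0.6,-4,0,0,0,0],[-0.6,0,-1,0,0,0,0],[-0.6,0,0,0,0,-0.116,0],[-0.6,0,0,0,0,-0.116,0],[-0.6,0,0,0,0,-0.116,0],[-0.6,0,0,0,0,-0.116,0],[-0.6,0,0,0,0,-0.116,0],[-0.6,0,0,0,0,-0.116,0],[-0.6,0,0,0,0,0,0]]'; python3 -c "
from bench import *;s=sense();print(s['joint_pos'],s['tcp_rot'],s['tool_pos'])"
```

```text
time: 3.12
tool_pos: [391.6, 124.1, 248.7]
tcp_rot: [-180.0, 0.1, -156.7]
ft_force: [1.1, 0.4, -0.2]
finger_gap: 16.9
grip_force: 0.0
time: 3.95
tool_pos: [466.3, 42.2, 242.5]
tcp_rot: [178.5, 38.9, -157.1]
ft_force: [0.1, 0.2, -0.4]
finger_gap: 17.2
grip_force: 0.0
[ -21.48764952  -51.03155089  138.49318901   29.82668865   66.67360836
 -140.49951413] [ 178.53681782   38.87102349 -157.14931009] [466.32238026  42.16519884 242.4986464 ]
```

```bash
python3 -m handwheel '[[-0.6,1.26,0,1.56,0,0,0],[-0.6,1.26,0,1.56,0,0,0],[-0.6,1.26,0,1.56,0,0,0],[-0.6,1.26,0,1.56,0,0,0],[-0.6,1.26,0,1.56,0,0,0],[-0.6,0,0,0,0,0,0]]'; python3 -c "
from bench import *;s=sense();print(s['joint_pos'],s['tcp_rot'],s['tool_pos'])"
```

```text
time: 4.45
tool_pos: [477.2, 42.7, 149.3]
tcp_rot: [178.4, 37.9, -156.7]
ft_force: [-1.4, 1.3, -0.1]
finger_gap: 17.1
grip_force: 0.0
[ -20.27277169  -41.65695338  143.09990307   32.77229786   55.00891138
 -147.65359592] [ 178.40884985   37.88721763 -156.67141353] [477.17063829  42.74748273 149.31753233]
```

```bash
python3 -m handwheel '[[-0.6,0,0,0,0,0.09,0],[-0.6,0,0,0,0,0.085,0],[-0.6,1.3,0,-0.7,0,0,0],[-0.6,1.3,0,-0.7,0,0,0],[-0.6,0,2,0,0,0,0],[-0.6,0,0,0,0,0,0]]'; python3 -c "
from bench import *;s=sense();print(s['joint_pos'],s['tcp_rot'],s['tool_pos'])"
```

```text
time: 4.95
tool_pos: [442.4, 48.9, 153.8]
tcp_rot: [178.8, 28.1, -156.4]
ft_force: [-0.1, -0.1, 0.1]
finger_gap: 17.2
grip_force: 0.0
[ -14.51888514  -42.60555995  139.67513798   20.32733316   62.41058802
 -134.6745446 ] [ 178.77710447   28.1183143  -156.36308412] [442.42276014  48.92885113 153.84656519]
```

```bash
python3 -m handwheel '[[-0.6,0.75,0,1.4,0,0,0],[-0.6,0.75,0,1.4,0,0,0],[-0.6,0.75,0,1.4,0,0,0],[-0.6,0.75,0,1.4,0,0,0],[-0.6,0.75,0,1.4,0,0,0],[-0.6,0.75,0,1.4,0,0,0],[-0.6,0.75,0,1.4,0,0,0],[-0.6,0.5,0,1.0,0,0,0],[-0.6,0,0,0,0,0,0]]'; python3 - <<'E'
from h import *
s=sense();print(s['joint_pos'],s['tcp_rot'],s['tool_pos'])
for n in('wrist','scene'):
    p=snapshot(n)
    for d in place_of(p,'bottle'): print(n,np.round(d['location'],1),round(d['conf'],2))
    if n=='wrist': cv2.imwrite('pics/w1.png',p['image'][:,:,::-1])
E
```

```text
time: 5.7
tool_pos: [450.4, 49.8, 30.4]
tcp_rot: [178.5, 27.6, -156.3]
ft_force: [-2.0, 1.0, -0.6]
finger_gap: 17.3
grip_force: 0.0
[ -13.95105799  -25.11541476  143.05158937   26.16139212   43.5887049
 -144.26149828] [ 178.48036511   27.57929252 -156.25340996] [450.41001681  49.80660475  30.44906357]
wrist [436.8 156.5   2.8] 0.78
wrist [5.015e+02 7.890e+01 4.000e-01] 0.71
wrist [508.1 -18.5  -2.7] 0.56
scene [437.7 149.8   4.7] 0.73
scene [504.9  74.9   0.6] 0.61
scene [504.8 -11.6   3.1] 0.56
scene [416.5 295.9  -0.8] 0.35
```

View pics/w1.png

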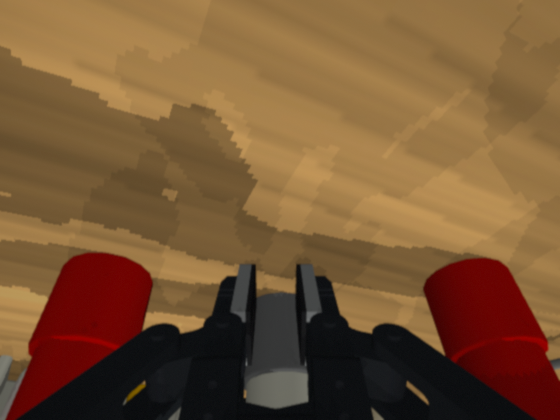

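The wrist view shows the grey foot centred between the fingers (column ~277), with the reds well clear on both sides at (100,300) and (480,300).

```bash
python3 -m handwheel '[[-0.6,-0.53,0,0.28,0,0,0],[-0.6,-0.53,0,0.28,0,0,0],[-0.6,-0.36,0,0.19,0,0,0],[-0.6,-0.36,0,0.19,0,0,0],[-0.6,-0.36,0,0.19,0,0,0],[-0.6,-0.36,0,0.19,0,0,0],[-0.6,-0.36,0,0.19,0,0,0],[-0.6,-0.36,0,0.19,0,0,0],[-0.6,-0.36,0,0.19,0,0,0],[-0.6,-0.36,0,0.19,0,0,0],[-0.6,-0.36,0,0.19,0,0,0]]'; python3 - <<'E'
from h import *
s=sense();print(s['joint_pos'],s['tcp_rot'],s['tool_pos'],s['ft_force'])
for n in('wrist','scene','top'):
    p=snapshot(n)
    for d in place_of(p,'bottle'): print(n,np.round(d['location'],1),round(d['conf'],2))
E
```

```text
time: 6.82
tool_pos: [495.8, 69.6, 31.4]
tcp_rot: [178.6, 27.7, -156.2]
ft_force: [-0.6, -0.1, 0.2]
finger_gap: 17.0
grip_force: 0.6
[  -8.94455433  -15.28538909  135.92017992   25.5680797    39.09538783
 -140.224758  ] [ 178.60318848   27.72392909 -156.18430326] [495.76036935  69.6245581   31.36673447] [-0.61137955 -0.06460499  0.1860927 ]
wrist [ 5.069e+02 -1.760e+01 -4.000e-01] 0.91
wrist [525.2  86.    1. ] 0.79
wrist [440.  156.1   2.9] 0.79
scene [ 4.407e+02  1.532e+02 -2.000e-01] 0.73
scene [527.7  82.9  -1.6] 0.68
top [526.6  85.1   2.3] 0.71
top [ 5.019e+02 -9.900e+00  3.000e-01] 0.69
top [438.8 150.3  -1.7] 0.53
```

```bash
python3 -m handwheel '[[-0.6,-0.42,0,0.25,0,0,0],[-0.6,-0.42,0,0.25,0,0,0],[-0.6,-0.42,0,0.25,0,0,0],[-0.6,-0.42,0,0.25,0,0,0],[-0.6,-0.42,0,0.25,0,0,0],[-0.6,-0.42,0,0.25,0,0,0],[-0.6,-0.42,0,0.25,0,0,0],[-0.6,-0.42,0,0.25,0,0,0],[-0.6,-0.42,0,0.25,0,0,0],[-0.6,-0.42,0,0.25,0,0,0],[-0.6,-0.42,0,0.25,0,0,0],[-0.6,-0.42,0,0.25,0,0,0]]';python3 -m handwheel '[[-0.6,-0.42,0,0.25,0,0,0],[-0.6,-0.42,0,0.25,0,0,0],[-0.6,0,0,0,0,0,0]]'; python3 - <<'E'
from h import *
s=sense();print(s['joint_pos'],s['tcp_rot'],s['tool_pos'],s['ft_force'])
for n in('wrist','scene','top'):
    p=snapshot(n)
    for q in('bottle','mat','caddy','stick','tub'):
      for d in place_of(p,q)[:3]: print(n,q,np.round(d['location'],1),round(d['conf'],2))
    if n=='top': cv2.imwrite('pics/t2.png',cv2.resize(p['image'][130:245,150:290],None,fx=5,fy=5,interpolation=cv2.INTER_CUBIC)[:,:,::-1])
E
```

```text
time: 8.12
tool_pos: [549.2, 94.0, 28.4]
tcp_rot: [178.6, 27.7, -156.2]
ft_force: [-1.5, -1.0, 1.2]
finger_gap: 16.7
grip_force: 1.0
time: 8.37
tool_pos: [558.6, 98.1, 28.2]
tcp_rot: [178.6, 27.8, -156.2]
ft_force: [0.2, -0.8, -0.5]
finger_gap: 17.1
grip_force: 0.1
[  -3.6357379    -3.27769142  125.97154825   24.13136167   35.27504812
 -134.92132257] [ 178.63095957   27.77787356 -156.16798502] [558.63608907  98.08827489  28.20447436] [ 0.21035646 -0.76581242 -0.51832092]
wrist bottle [590.3 112.6  -0.8] 0.82
wrist stick [664.7  35.4  -1.6] 0.9
scene bottle [591.9 113.3  -0.6] 0.93
scene bottle [ 5.052e+02 -1.370e+01  5.000e-01] 0.82
scene bottle [443.1 153.4   1.7] 0.59
scene mat [672.5 106.2  -0.9] 0.68
scene caddy [664.3  35.2  -1.4] 0.97
scene stick [6.661e+02 3.450e+01 1.000e-01] 0.94
scene tub [654.9 -32.2  -0.9] 0.74
scene tub [ 598.1 -421.     2.2] 0.41
top bottle [588.6 112.6   2.8] 0.83
top bottle [437.2 153.5  -0.8] 0.58
top bottle [504.5 -11.6   1.7] 0.47
top mat [675.  102.4   2.1] 0.73
top caddy [661.5  31.7  -3. ] 0.89
top stick [ 6.664e+02  3.180e+01 -2.000e-01] 0.49
top stick [416.1 300.1   1. ] 0.21
```

View pics/t2.png

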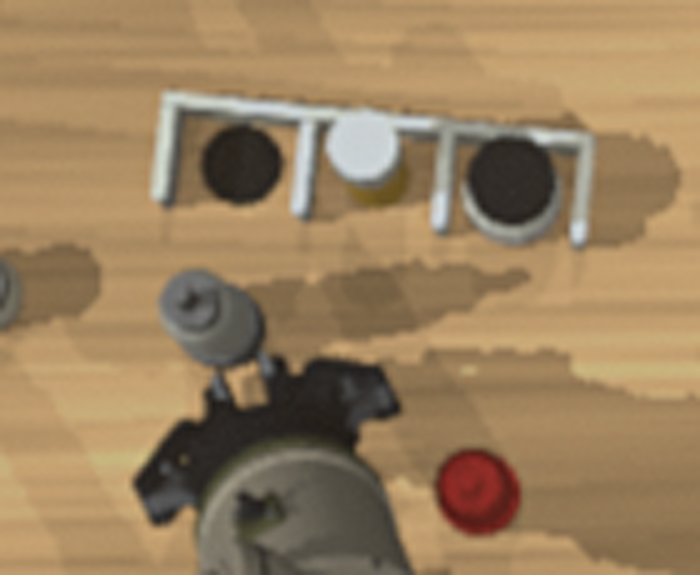

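The bottle stands upright at (590,113), at crop (215,315). That's in line with the mat bay, whose mat is at crop (242,163). Next I back off and turn the tool to the bay's axis.

```bash
python3 -m handwheel '[[-0.6,1.1,0,-0.58,0,0,0],[-0.6,1.1,0,-0.58,0,0,0],[-0.6,0,0,0,0.05,0,0.095],[-0.6,0,0,0,0.05,0,0.095],[-0.6,0,0,0,0.05,0,0.095],[-0.6,0,0,0,0.05,0,0.095],[-0.6,0,0,0,0.05,0,0.095],[-0.6,0,1.5,0,0,0,0],[-0.6,0,1.6,0,0,0,0],[-0.6,0,0,0,0,0,0]]'; python3 - <<'E'
from h import *
s=sense();print(s['joint_pos'],s['tcp_rot'],s['tool_pos'],s['ft_force'])
for n in('wrist','scene','top'):
    p=snapshot(n)
    for q in('bottle','mat','caddy'):
      for d in place_of(p,q)[:3]: print(n,q,np.round(d['location'],1),round(d['conf'],2))
    if n=='wrist': cv2.imwrite('pics/w2.png',p['image'][:,:,::-1])
E
```

```text
time: 10.1
tool_pos: [533.9, 120.0, 27.7]
tcp_rot: [178.8, 26.9, 180.0]
ft_force: [1.0, 0.6, -0.4]
finger_gap: 17.2
grip_force: 0.0
[  9.20163229  -7.15711687 129.2846093   -5.77371755  31.26010575
 -76.81462872] [178.81853155  26.87212477 179.96255626] [533.88277969 119.96005516  27.6784313 ] [ 0.99835655  0.5991543  -0.3943696 ]
wrist bottle [441.  153.9   2.2] 0.91
wrist bottle [589.9 114.8  -2. ] 0.84
scene bottle [590.8 112.4  -0. ] 0.61
scene mat [ 6.656e+02  3.390e+01 -2.000e-01] 0.73
scene mat [673.2 105.5   1. ] 0.71
scene caddy [666.   39.5   0.7] 0.67
scene caddy [670.9 106.1   1.5] 0.36
top bottle [588.  112.5   2. ] 0.76
top bottle [503.6 -12.1  -4.3] 0.68
top mat [ 6.746e+02  1.036e+02 -5.000e-01] 0.5
top caddy [663.6  33.8  -3.7] 0.68
top caddy [610.7 236.6  -3.1] 0.27
```

View pics/w2.png

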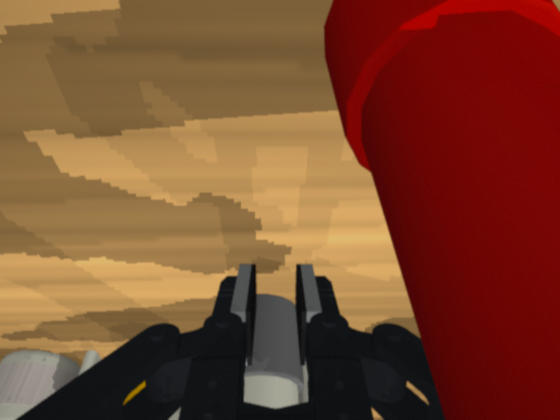

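The bottle is centred at column ~275. The red bottle at right (440,200) is close to the wrist, so I'll check whether it moved and where the bottle lies laterally.

```bash
python3 - <<'E'
from h import *
p=snapshot('wrist');R=np.array(p['R']);print('cam',(-R.T@p['t']).round())
for X in([590,113,20],[590,120,20],[590,113,40],[590,120,40],sense()['tool_pos']): print(X,px(p,X).round(1))
t=snapshot('top')
for pp in(p,t,snapshot('scene')):
  for d in place_of(pp,'bottle'):print(np.round(d['location'],1),round(d['conf'],2))
for d in trace(t,'bottle')[:4]:
    v,u=np.nonzero(d['pixels']);print('bottle',round(d['conf'],2),u.min(),u.max(),v.min(),v.max())
cv2.imwrite('pics/t3.png',cv2.resize(t['image'][130:290,130:290],None,fx=3.7,fy=3.7,interpolation=cv2.INTER_CUBIC)[:,:,::-1])
E
```

```text
cam [402. 117. 102.]
[590, 113, 20] [262.6 347.2]
[590, 120, 20] [276.1 347. ]
[590, 113, 40] [262.4 388.1]
[590, 120, 40] [277.  387.9]
[533.76260055 117.86607956  27.33847835] [272.2 304. ]
[442.6 155.7  -2.3] 0.88
[ 5.870e+02  1.113e+02 -3.000e-01] 0.63
[587.2 114.2   1.8] 0.81
[504.6 -12.9   3.5] 0.76
[590.7 112.7  -2.6] 0.6
bottle 0.75 237 253 221 237
bottle 0.71 181 202 184 204
bottle 0.64 180 268 149 180
```

View pics/t3.png

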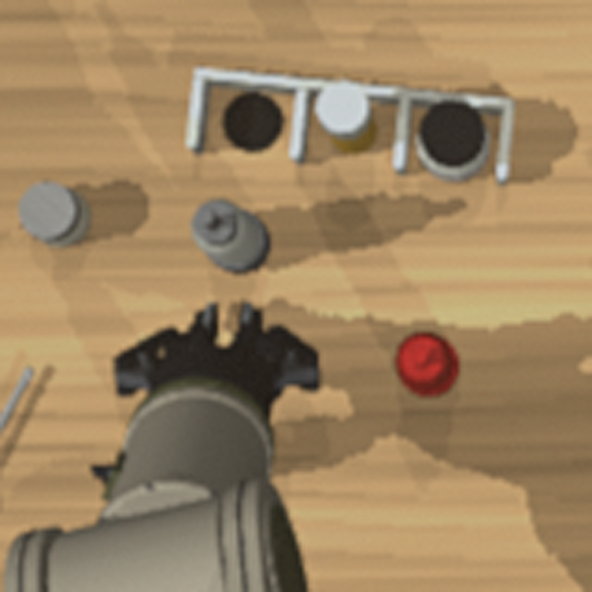

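Nothing has been disturbed: foot at crop (235,243), fingers at crop (231,312), so the foot is ~6 mm to the fingers' right. I'll shift right 5 mm and keep heading 0°, since turning further would swing the wrist towards the red bottle. Then I'll push along -6°.

```bash
python3 -m handwheel '[[-0.6,0,-0.5,0,0,0,0],[-0.6,-0.45,0,0.23,0,0,0],[-0.6,-0.45,0,0.23,0,0,0],[-0.6,-0.36,0,0.18,0,0,0],[-0.6,-0.36,0,0.18,0,0,0],[-0.6,-0.36,-0.045,0.18,0,0,0],[-0.6,-0.36,-0.045,0.18,0,0,0],[-0.6,-0.36,-0.045,0.18,0,0,0],[-0.6,-0.36,-0.045,0.18,0,0,0],[-0.6,-0.36,-0.045,0.18,0,0,0],[-0.6,-0.36,-0.045,0.18,0,0,0],[-0.6,0,0,0,0,0,0]]'; python3 - <<'E'
from h import *
s=sense();print(s['tcp_rot'],s['tool_pos'],s['ft_force'])
for n in('wrist','scene','top'):
    p=snapshot(n)
    for q in('bottle','mat'):
      for d in place_of(p,q)[:3]: print(n,q,np.round(d['location'],1),round(d['conf'],2))
E
```

```text
time: 12.05
tool_pos: [577.0, 110.6, 27.6]
tcp_rot: [178.8, 26.9, 179.9]
ft_force: [-0.5, 0.6, -0.1]
finger_gap: 16.8
grip_force: 0.2
[178.84729798  26.86982542 179.88701552] [576.96117708 110.60729698  27.57157247] [-0.48861958  0.57755516 -0.12013302]
wrist bottle [611.2 110.6  -4.8] 0.81
scene bottle [506.9 -11.8   3.8] 0.78
scene bottle [ 6.093e+02  1.076e+02 -6.000e-01] 0.76
scene mat [670.7 104.1  -1.3] 0.42
scene mat [ 6.648e+02  3.850e+01 -1.000e-01] 0.37
top bottle [ 5.044e+02 -1.120e+01 -5.000e-01] 0.75
top bottle [611.1 112.1   0.9] 0.53
top mat [674.3 103.4   0.7] 0.45
```

```bash
python3 -m handwheel '[[-0.6,-0.36,-0.04,0.18,0,0,0],[-0.6,-0.36,-0.04,0.18,0,0,0],[-0.6,-0.36,-0.04,0.18,0,0,0],[-0.6,-0.36,-0.04,0.18,0,0,0],[-0.6,-0.36,-0.04,0.18,0,0,0],[-0.6,-0.36,-0.04,0.18,0,0,0],[-0.6,-0.36,-0.04,0.18,0,0,0],[-0.6,-0.36,-0.04,0.18,0,0,0],[-0.6,-0.36,-0.04,0.18,0,0,0],[-0.6,-0.36,-0.04,0.18,0,0,0],[-0.6,-0.36,-0.04,0.18,0,0,0],[-0.6,0,0,0,0,0,0]]'; python3 - <<'E'
from h import *
s=sense();print(s['tcp_rot'],s['tool_pos'],s['ft_force'])
for n in('wrist','scene','top'):
    p=snapshot(n)
    for q in('bottle','mat','caddy'):
      for d in place_of(p,q)[:3]: print(n,q,np.round(d['location'],1),round(d['conf'],2))
    if n=='top': cv2.imwrite('pics/t4.png',cv2.resize(p['image'][130:230,150:290],None,fx=5,fy=5,interpolation=cv2.INTER_CUBIC)[:,:,::-1])
E
```

```text
time: 13.5
tool_pos: [621.4, 106.5, 27.8]
tcp_rot: [178.8, 26.9, 179.9]
ft_force: [-0.3, -0.0, -0.6]
finger_gap: 17.5
grip_force: 0.2
[178.84421771  26.88725601 179.88491297] [621.39530474 106.53804885  27.84121587] [-0.31022839 -0.0166671  -0.64054558]
wrist bottle [6.520e+02 1.073e+02 3.000e-01] 0.79
scene bottle [506.7 -11.3   2.3] 0.9
scene bottle [656.4 104.9  -1.4] 0.84
scene bottle [444.  152.8   0.6] 0.47
scene mat [673.3 105.8  -1.5] 0.4
scene caddy [6.643e+02 3.310e+01 3.000e-01] 0.98
top bottle [653.5 105.5   1.2] 0.91
top bottle [668.4  33.4  -2.3] 0.7
top bottle [ 5.017e+02 -1.120e+01 -2.000e-01] 0.55
top mat [6.768e+02 1.007e+02 3.000e-01] 0.43
top caddy [661.4  32.8  -3.7] 0.91
```

View pics/t4.png

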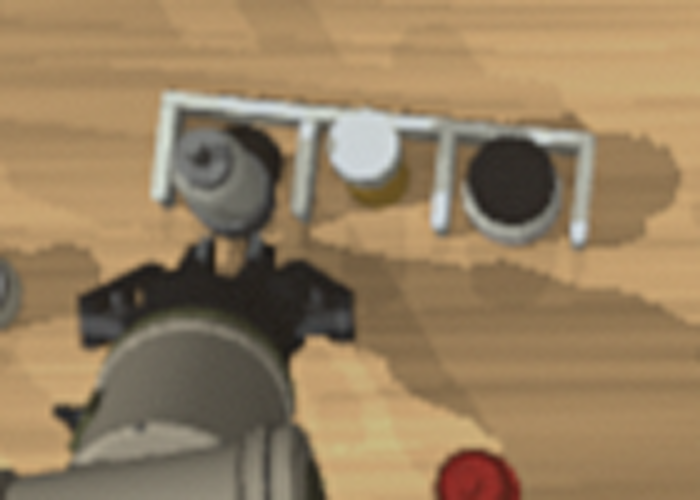

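The bottle is in the bay's mouth, centred at crop (240,190), with about 20 mm left to the back wall. I'll do the last stretch slowly and watch the force.

```bash
python3 -m handwheel '[[-0.6,-0.27,-0.03,0.135,0,0,0],[-0.6,-0.27,-0.03,0.135,0,0,0],[-0.6,-0.27,-0.03,0.135,0,0,0],[-0.6,-0.27,-0.03,0.135,0,0,0],[-0.6,-0.27,-0.03,0.135,0,0,0],[-0.6,0,0,0,0,0,0]]'; python3 -m handwheel '[[-0.6,-0.09,-0.01,0.045,0,0,0],[-0.6,-0.09,-0.01,0.045,0,0,0],[-0.6,0,0,0,0,0,0]]';python3 -m handwheel '[[-0.6,-0.09,-0.01,0.045,0,0,0],[-0.6,0,0,0,0,0,0]]'
```

```text
time: 14.6
tool_pos: [636.2, 105.1, 27.6]
tcp_rot: [178.8, 26.9, 179.9]
ft_force: [-0.4, -0.0, -0.3]
finger_gap: 17.3
grip_force: 0.3
time: 14.85
tool_pos: [637.6, 105.0, 27.5]
tcp_rot: [178.8, 26.8, 179.9]
ft_force: [-0.0, -0.5, -0.3]
finger_gap: 17.2
grip_force: 0.4
time: 15.02
tool_pos: [638.6, 105.0, 27.5]
tcp_rot: [178.8, 26.8, 179.9]
ft_force: [-1.0, -0.3, -0.1]
finger_gap: 16.9
grip_force: 0.5
```

Expected contact is around x = 639–641, so I go on in 1 mm steps.

```bash
for i in 1; do :; done; python3 -m handwheel '[[-0.6,-0.09,-0.01,0.045,0,0,0],[-0.6,0,0,0,0,0,0]]'|grep -E 'tool_pos|ft'; python3 -m handwheel '[[-0.6,-0.09,-0.01,0.045,0,0,0],[-0.6,0,0,0,0,0,0]]'|grep -E 'tool_pos|ft'
```

```text
tool_pos: [639.6, 104.8, 27.5]
ft_force: [-1.4, 0.1, -0.5]
tool_pos: [640.1, 104.8, 27.2]
ft_force: [-5.5, 0.7, 3.4]
```

The force rose to 5.5 N, so the foot is against the back wall. I'll retreat straight back, then up.

```bash
python3 -m handwheel '[[-0.6,0.18,0.02,-0.09,0,0,0],[-0.6,0.36,0.04,-0.18,0,0,0],[-0.6,0.9,0.1,-0.45,0,0,0],[-0.6,1.3,0.15,-0.68,0,0,0],[-0.6,1.3,0,-0.68,0,0,0],[-0.6,-0.9,0,-1.8,0,0,0],[-0.6,-0.9,0,-1.8,0,0,0],[-0.6,-0.9,0,-1.8,0,0,0],[-0.6,-0.9,0,-1.8,0,0,0],[-0.6,0,0,0,0,0,0]]'; python3 - <<'E'
from h import *
for n in('wrist','scene','top'):
    p=snapshot(n)
    for q in('bottle','mat','caddy','stick','tub','jar','bracket'):
      for d in place_of(p,q)[:3]: print(n,q,np.round(d['location'],1),round(d['conf'],2))
    if n=='scene': a=p['image']
    if n=='top': b=p['image']
r=lambda i:cv2.resize(i,(400,400),interpolation=cv2.INTER_CUBIC)
cv2.imwrite('pics/f.png',np.hstack([r(a[120:270,270:420]),r(b[140:270,140:270])])[:,:,::-1])
E
```

```text
time: 16.18
tool_pos: [597.9, 106.5, 114.4]
tcp_rot: [178.8, 27.3, 179.9]
ft_force: [0.7, 0.3, 1.3]
finger_gap: 16.8
grip_force: 0.0
wrist bottle [676.5 104.8  -1.4] 0.9
wrist bottle [667.5  35.6  -1.7] 0.67
wrist stick [667.5  34.8   1.5] 0.59
wrist tub [ 6.505e+02 -3.110e+01 -6.000e-01] 0.64
wrist jar [607.8 229.9  -1.5] 0.84
scene bottle [673.9 103.2  -0.7] 0.96
scene bottle [503.6 -10.6   3.4] 0.84
scene bottle [442.7 150.    1.1] 0.47
scene caddy [ 6.665e+02  3.410e+01 -1.000e-01] 0.61
scene stick [663.8  37.8   1.1] 0.95
scene tub [654.2 -32.6   2.6] 0.57
scene jar [610.2 237.5  -3. ] 0.65
top bottle [672.1 106.1   2.7] 0.73
top bottle [503.5 -11.7  -1. ] 0.68
top mat [610.4 236.   -2.1] 0.36
top caddy [662.7  34.5  -3.7] 0.62
top stick [669.1  32.7  -1.8] 0.5
top tub [ 6.543e+02 -3.310e+01  5.000e-01] 0.77
top jar [ 6.112e+02  2.357e+02 -5.000e-01] 0.61
top bracket [ 580.5 -156.8   -3.1] 0.69
```

View pics/f.png

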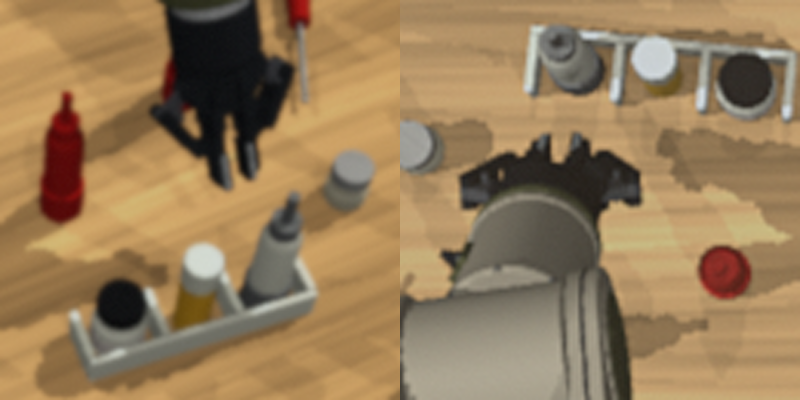

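The bottle stands upright at (674,104), against the back wall of the mat bay: left crop (270,265), right crop (575,60). The neighbours are unmoved and the gripper is clear.

```bash
python3 -c "from bench import *;print(hand_in())"
```

```text
the job is handed in; nothing more can be done
None
```

I pushed the glue bottle by its foot into the mat bay until it stood upright against the back wall (final push 5.5 N). The checks I made showed nothing else moved, though the scraper, driver and spool weren't re-measured. I handed the job in at about 16 s.

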